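Shift the counter drive unit into the blue gear and start it

TASK

Put the counter drive unit into the gear with the blue stud: pull the black selector knob up against its spring, turn it towards the blue stud and, since the notch lies a few degrees to one side of the stud, feel for it without forcing the catch until the knob drops fully home by itself. Then press the green start button all the way in and let it come back up. Leave the things round about where they stand.

Things in the scene. Friction and masses are not known exactly. Their poses are not given: they have to be found in the camera images.
- drive_unit: low white machine, 150 (x) by 240 (y) by 80 mm high, with a steel attachment hub on its left side; fixed. Origin: centre of its underside; x away from its front, z up. Knob axis at (5, 40) mm, start button at (-15, -75) mm in its frame; both work vertically from its flat top.
- knob_grip (a point): black selector knob: round skirt 72 mm across, 8 mm thick, on it an upright grip bar 54 mm long, 14 mm wide, 36 mm tall. This point: on the knob's axis in the bar, 14 mm below its top, 22 mm above the skirt. x axis: along the bar to the white pointer; z up. It starts in neutral, pointer to the machine's front (-x) within 3 degrees. Pulled out it turns lightly, 80 degrees either way.
- pointer_tip (a point): tip of the white pointer at the knob's edge, 42 mm from its axis. Under the knob on this side, 27 mm from the axis, a hidden pin sits in a notch of a ring; between notches it rides on the ring's flat face, held down by the spring. Pin and stop must never be loaded above 30 N: not by pulling on at the stop, turning against a notch's side or pressing the knob down.
- selector_lift (a joint): how far the knob is pulled up, m: 0 home in a notch; 0.006 to 0.007 with the pin riding on the ring's flat face, so pull it beyond 0.0075 to clear a notch; 0.013 at the stop. Spring and weight pull it down with 6 N at 0 and 9 N at 0.013; let go over a notch, it drops by itself in about 0.1 s.
- selector_turn (a joint): knob angle, rad, counter-clockwise from above; 0 = neutral. A gear notch has about 0.05 rad of play either way and lies 0.1 to 0.22 rad to one side or the other of its stud, beyond or short of it as the ring happens to sit, which can only be felt. The neutral notch is broad.
- blue_stud: small blue domed stud, 13 mm across and 5 mm high, fixed on the dial 48 mm from the knob's axis and 57 degrees to one side of neutral, left or right. Origin: centre of its underside, on the machine's top.
- yellow_stud: the same in yellow, 57 degrees to the other side: the gear that is not wanted.
- start_button_top (a point): centre of the top of the green start button, 30 mm across, standing 22 mm above the machine's top in a black collar 12 mm high. z up.
- start_button (a joint): how far the start button is pressed, m; 0.006 is all the way in, which takes 5 N; it springs back.
- olive_pot: loose clear deli pot with green filling, 73 mm wide, 64 mm tall; origin: centre of its underside. Leave it alone.
- sauce_cup: loose low cup with red sauce, 69 mm wide, 36 mm tall; origin: centre of its underside. Leave it alone.
- lemon: loose lemon, 78 by 55 by 56 mm; origin: centre of its underside. Leave it alone.
- bell: loose service bell, black base and silver dome, 76 mm wide, 54 mm tall; origin: centre of its underside. Leave it alone.

How it is judged:
By the outcome, as a careful person would: the job done as asked, in the order asked, and still so for the second after the job is handed in, with the robot touching nothing.
It also fails if it takes over 58 s, if anything falls off the work surface, if the arm or the gripper's body presses on something with over 40 N, if the wrist force passes 120 N, or if a joint passes its speed limit or range.

ROBOT

A 6-joint arm with a two-finger parallel gripper is mounted at the origin on a cart in front of the work surface, level with it; the furniture and walls round the work are solid. World frame = base frame: x ahead of the robot, y to its left, z up, the work surface at z = 0. Lengths are in mm, angles in rad, forces in N, time in s.
With the tool pointing down it reaches from about 275 to 1000 mm from the base axis. Payload 8.4 kg.
Tool frame: the origin (TCP) lies on the mounting face of the last link; the fingertips stand 173 mm ahead of it and the grasp point (between the pads) lies 155 mm ahead of it; z points along the fingers, y is the line along which they close (so a half turn about z gives the same grasp; the last joint's range is limited). The gripper opens to 85 mm and grips with 20 to 120 N. Pads are 22 mm wide; open, the fingers measure 114 mm over their backs; the gripper's body (76 mm by 85 mm) begins 54 mm behind the grasp point. The pads swing forward as they close: fully open they stand 13 mm farther back than shut.
Start: joints at [1.211, 0.353, 1.633, -0, 1.155, -0.002], TCP at [218.883, 585.423, 404.681] pointing down, gripper open.
Joint ranges: [-2.63, 2.63], [-0.92, 2.1], [0.06, 2.66], [-1.3, 4.44], [0, 2.69], [-3.02, 3.02]. Speed limits (rad/s): [2.22, 2.22, 2.79, 3.14, 3.14, 3.14].

INTERFACE

Orientations are given as [roll, pitch, yaw] about the fixed x, y, z axes, in that order (R = Rz(yaw) Ry(pitch) Rx(roll)).
In Python, from rig import r gives the robot as it stands.
- The arm moves only by the tool apply_moves, never from a script. Its argument "deltas" is a list of rows, each an object with "claw": the gripper command: -1 is fully open, 1 is shut, values between are in proportion; "delta_pos": the shift along the tool's x, y, z in cm, a list of three; "yaw": the turn about the tool's z in rad. In form: [{"claw": claw, "delta_pos": [tx, ty, tz], "yaw": yaw}, ...]. A call has 1 to 8 rows; each row shifts and turns the commanded pose from where the row before left it, along the tool's axes as they then stand; what a row does not reach is not made up. A row lasts 1/8 s, in which the tool goes at most 62.5 mm and 10.7 degrees, less where a joint would pass 70% of its speed; a pose out of reach is approached as far as the arm can. A call with a gripper value outside its range is refused whole. The fingers move at their own pace and stop on an object; "grip_force" is the grip in N (left out, the last holds). Time passes only in rows, so rows that do not move let the fingers close. It gives the time, the measured TCP pose, the force, the opening and the grip force at its end, in the units of the state.
- r.sense(): the state, without advancing time (a new reading comes with each control period).
- r.grab_frame(name): name is "scene" or "top"; returns a dict with "img" (384x512x3 uint8, blue, green, red), "z_map" (384x512 float32, mm along the optical axis (not along the pixel's ray), 0 where there is no reading), "fx", "fy", "cx", "cy" (pixels), "dist" ([k1, k2, p1, p2, k3] as OpenCV has them; the pictures are not rectified), "eye" and "rotation" of the camera in the world. Camera axes: x right, y up, looking along -z (the intrinsics and any distortion apply to the point x, -y, -z); pixel columns grow to the right and rows downward; lengths in mm; the calibration is good to about 2 mm. A picture is of the moment at which its call begins.
- r.sign_off(): hands the job in; it is judged then, once.
The state is a dict: "clock": time; "qpos": joint angles; "qvel": joint speeds; "joint_efforts": joint torques, N m; "eef_pos": TCP position; "tcp_rot": TCP orientation; "contact_force": force on the tool from outside, world axes, zero at the start; "wrist_torque": the same for the moment, N m; "opening": opening from 0.0 (shut) to 1.0 (fully open); "grasp_force": force on a finger pad.
Only numpy, scipy, OpenCV 4.12 (cv2) and the standard library are available. Lean on these libraries where they do the work, as an engineer would, in place of code of your own. Each camera call takes 0.05 s, during which the arm holds its last target. There are 200 camera calls.

## Working session

There is one attempt and no reset: what is moved stays moved. The work goes in short steps, Python scripts to look and compute and a tool call to move; the robot and the scene stay as the last step left them, time stands still between calls to the robot, and variables do not carry over. Pictures are saved under pics/ and viewed, at most 10 in all, crops included, and the job is handed in when it is done.

Besides the shell and the picture viewer there is one more tool, called after ">>>" by a JSON object that holds its "name" and its "arguments". apply_moves: Moves the arm, as the interface text tells. Its arguments: {"type":"object","properties":{"deltas":{"type":"array"},"grip_force":{"type":"number"}},"required":["deltas"]}

```bash
mkdir -p pics; cat > h.py <<'E'
import numpy as np,cv2
from rig import r
def ray(f,u,v):
    K=np.array([[f['fx'],0,f['cx']],[0,f['fy'],f['cy']],[0,0,1]])
    x,y=cv2.undistortPoints(np.array([[[u,v]]],float),K,np.array(f['dist'],float))[0,0]
    return np.array(f['rotation'])@np.array([x,-y,-1.])
def pt(f,u,v,z=None):
    d=ray(f,u,v);e=np.array(f['eye'])
    if z is None: return e+d*np.median(f['z_map'][int(v)-1:int(v)+2,int(u)-1:int(u)+2])
    return e+d*(z-e[2])/d[2]
def proj(f,P):
    R=np.array(f['rotation']);c=R.T@(np.array(P,float)-np.array(f['eye']))
    K=np.array([[f['fx'],0,f['cx']],[0,f['fy'],f['cy']],[0,0,1]])
    return cv2.projectPoints(np.array([[c[0],-c[1],-c[2]]]),np.zeros(3),np.zeros(3),K,np.array(f['dist'],float))[0].ravel()
E
python3 - <<'E'
from h import *
import pickle
print(r.sense())
for n in("scene","top"):
    f=r.grab_frame(n);pickle.dump(f,open(n+'.pkl','wb'));cv2.imwrite(f'pics/{n}0.png',f['img']);print(n,f['eye'],f['rotation'],f['fx'],f['dist'])
a=pickle.load(open('scene.pkl','rb'))['img'];b=f['img']
E
```

```text
{'clock': 0.0, 'qpos': array([ 1.21060301e+00,  3.53631968e-01,  1.63414724e+00,  2.72576080e-06,
        1.15520237e+00, -2.39304320e-03]), 'qvel': array([ 0.00134324, -0.00021084,  0.00020133, -0.00125149,  0.00068054,
       -0.00074337]), 'joint_efforts': array([-2.88922609e-03, -6.05256057e+01, -3.42068410e+01, -2.49786199e-04,
        9.41894104e-03,  9.10558788e-05]), 'eef_pos': array([218.79406771, 585.19272505, 403.96601303]), 'tcp_rot': array([-3.14020374e+00, -5.81595562e-06,  2.78379127e+00]), 'contact_force': array([ 1.14968569, -0.05931861, -0.29148201]), 'wrist_torque': array([ 0.02165697, -0.00317057,  0.01128614]), 'grasp_force': 0.0, 'opening': 1.003274107572372}
scene [-223.83138856 -773.02811146  944.30862545] [ 0.91227271 -0.01270271 -0.74891976] 417.9701133940117 [-0.09395344  0.          0.          0.          0.        ]
top [ 414.69055729   41.09369265 1490.03427975] [ 0.06273041 -0.00400817 -1.57002127] 425.3085232934685 [-0.04474072  0.          0.          0.          0.        ]
```

```bash
sed -i "s/^from rig import r/from rig import r\nfrom scipy.spatial.transform import Rotation as Ro/; s/np.array(f\['rotation'\])/Ro.from_euler('xyz',f['rotation']).as_matrix()/" h.py; cat h.py | head -9
```

```text
import numpy as np,cv2
from rig import r
from scipy.spatial.transform import Rotation as Ro
def ray(f,u,v):
    K=np.array([[f['fx'],0,f['cx']],[0,f['fy'],f['cy']],[0,0,1]])
    x,y=cv2.undistortPoints(np.array([[[u,v]]],float),K,np.array(f['dist'],float))[0,0]
    return Ro.from_euler('xyz',f['rotation']).as_matrix()@np.array([x,-y,-1.])
def pt(f,u,v,z=None):
    d=ray(f,u,v);e=np.array(f['eye'])
```

View pics/scene0.png

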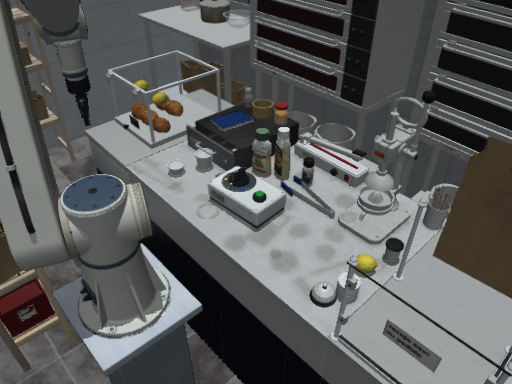

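View pics/top0.png

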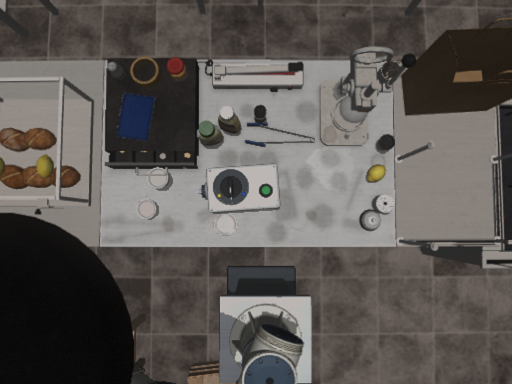

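The machine is at about (243,188) in the top view, with its knob at (231,187) and its green button at (266,190). In the scene view it sits near (245,195). Next I'll enlarge both.

```bash
python3 - <<'E'
from h import *
import pickle
f=pickle.load(open('top.pkl','rb'));g=pickle.load(open('scene.pkl','rb'))
a=cv2.resize(f['img'][155:225,195:290],None,fx=8,fy=8,interpolation=cv2.INTER_CUBIC)[:300*2]
b=cv2.resize(g['img'][155:230,200:295],None,fx=8,fy=8,interpolation=cv2.INTER_CUBIC)
cv2.imwrite('pics/a.png',a);cv2.imwrite('pics/b.png',b)
for n,h in(('top',f),('scene',g)):
  hsv=cv2.cvtColor(h['img'],cv2.COLOR_BGR2HSV)
  for c,lo,hi in(('green',(50,120,60),(85,255,255)),('blue',(100,120,60),(130,255,255)),('yel',(20,120,100),(35,255,255))):
    m=cv2.inRange(hsv,lo,hi);
    box=(195,155,290,225) if n=='top' else (200,155,295,230)
    k,_,s,ce=cv2.connectedComponentsWithStats(m)
    for i in range(1,k):
      u,v=ce[i]
      if box[0]<u<box[2] and box[1]<v<box[3] and s[i,4]>1:print(n,c,u,v,s[i,4],pt(h,u,v,100 if c=='green' else 85).round(1))
E
```

```text
top green 265.5 189.86206896551724 58 [510.5   2.4 100. ]
top blue 243.15384615384616 193.53846153846155 13 [499.2  75.9  85. ]
top yel 218.8 195.0 10 [494.3 156.5  85. ]
scene green 259.0869565217391 193.7608695652174 46 [508.1  -2.2 100. ]
scene blue 287.2105263157895 186.73684210526315 19 [617.9 -24.2  85. ]
scene blue 241.55555555555554 188.66666666666666 9 [496.1  70.9  85. ]
scene yel 225.5 178.66666666666666 6 [491.9 150.7  85. ]
```

View pics/a.png

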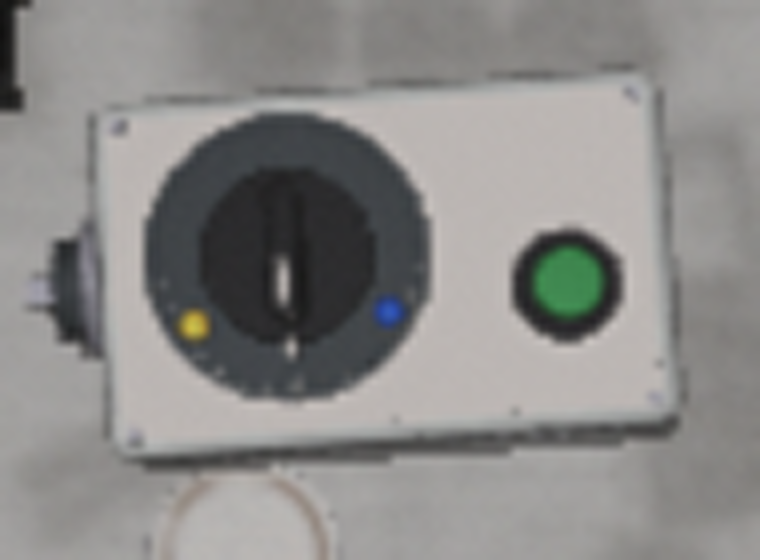

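View pics/b.png

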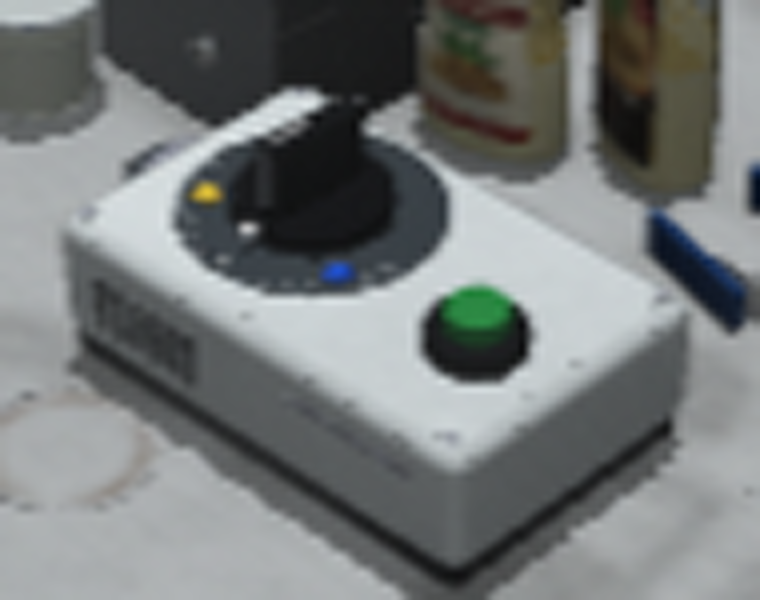

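Both pictures agree. The blue stud is on the robot's right of neutral, at crop (388,312), so the knob turns counter-clockwise. The pointer is towards the robot and the bar runs along the machine's x. I still need the knob's top height and a refined axis position.

```bash
python3 - <<'E'
from h import *
import pickle
for n,(u0,v0,u1,v1) in(('top',(205,165,280,212)),('scene',(205,165,290,222))):
  f=pickle.load(open(n+'.pkl','rb'))
  R=Ro.from_euler('xyz',f['rotation']).as_matrix()
  P=np.array([pt(f,u,v) for v in range(v0,v1) for u in range(u0,u1)])
  P=P[(P[:,0]>420)&(P[:,0]<620)&(P[:,1]>-40)&(P[:,1]<190)]
  print(n,'z quantiles',np.percentile(P[:,2],[5,30,50,70,90]).round(1))
  c=np.array([522,117]);d=np.linalg.norm(P[:,:2]-c,axis=1)
  A=P[(d<40)];print('max z',np.sort(A[:,2])[-25:].round(1)); B=A[A[:,2]>A[:,2].max()-8];print(len(B),B.mean(0).round(1),B.min(0).round(1),B.max(0).round(1))
  s=P[(d>12)&(d<33)];print('ring z',np.histogram(s[:,2],bins=np.arange(76,136,3)))
  for k,q in(('green',[510,2.2,102]),('blue',[499.2,75.9,83]),('knob',[522.8,117.8,90])):print(k,proj(f,q).round(1))
E
```

```text
top z quantiles [64.6 80.  81.1 82.2 92.6]
max z [128.1 128.2 128.3 128.3 128.3 128.4 128.4 128.5 128.5 128.5 128.6 128.7
 128.8 128.8 128.9 128.9 128.9 129.  129.1 129.1 129.2 129.4 129.5 129.6
 129.8]
72 [520.  117.7 127.2] [495.3 110.7 122.1] [546.8 123.9 129.8]
ring z (array([  0,   0,   0,   1,  13, 184,  31,   1,   0,   3,   0,   1,   0,
         0,   0,   1,  18,  21,   0]), array([ 76,  79,  82,  85,  88,  91,  94,  97, 100, 103, 106, 109, 112,
       115, 118, 121, 124, 127, 130, 133]))
green [265.6 190. ]
blue [243.2 193.6]
knob [230.5 186.3]
scene z quantiles [-1.6 55.4 77.3 79.  89.6]
max z [124.3 124.3 124.4 124.6 124.7 124.7 124.7 124.9 125.  125.  125.1 125.1
 125.2 125.4 125.4 125.5 125.6 125.8 126.  126.1 126.1 126.4 127.  127.
 127.4]
51 [520.6 116.  123.9] [494.1 110.2 119.4] [545.2 128.5 127.4]
ring z (array([ 0,  3,  4,  6, 69, 26,  8,  3,  5,  7,  6,  8,  7,  6,  6, 10, 15,
        2,  0]), array([ 76,  79,  82,  85,  88,  91,  94,  97, 100, 103, 106, 109, 112,
       115, 118, 121, 124, 127, 130, 133]))
green [258.6 192.4]
blue [241.3 188.1]
knob [238.5 178.2]
```

>>> {"name": "apply_moves", "arguments": {"deltas": [{"claw": -1, "delta_pos": [-3.73, -2.77, 0], "yaw": 0}, {"claw": -1, "delta_pos": [-3.73, -2.77, 0], "yaw": 0}, {"claw": -1, "delta_pos": [-3.73, -2.77, 0], "yaw": 0}, {"claw": -1, "delta_pos": [-3.73, -2.77, 0], "yaw": 0}, {"claw": -1, "delta_pos": [-3.73, -2.77, 0], "yaw": 0}, {"claw": -1, "delta_pos": [-3.73, -2.77, 0], "yaw": 0}, {"claw": -1, "delta_pos": [-3.73, -2.77, 0], "yaw": 0}, {"claw": -1, "delta_pos": [-3.73, -2.77, 0], "yaw": 0}]}}

```text
clock: 1.1
eef_pos: [421.3, 271.9, 404.5]
tcp_rot: [-3.141, -0.0, 2.784]
contact_force: [0.9, -0.3, -0.3]
opening: 0.997
grasp_force: 0.0
```

>>> {"name": "apply_moves", "arguments": {"deltas": [{"claw": -1, "delta_pos": [-3.73, -2.77, 0], "yaw": 0}, {"claw": -1, "delta_pos": [-3.73, -2.77, 0], "yaw": 0}, {"claw": -1, "delta_pos": [-3.73, -2.77, 0], "yaw": 0}, {"claw": -1, "delta_pos": [-3.73, -2.77, 0], "yaw": 0}, {"claw": -1, "delta_pos": [0, 0, 1], "yaw": 0.17}, {"claw": -1, "delta_pos": [0, 0, 1], "yaw": 0.17}, {"claw": -1, "delta_pos": [0, 0, 1], "yaw": 0.17}, {"claw": -1, "delta_pos": [0, 0, 1], "yaw": 0.17}]}}

```text
clock: 2.1
eef_pos: [521.6, 117.2, 364.1]
tcp_rot: [-3.141, -0.0, 2.098]
contact_force: [0.0, 0.4, 0.4]
opening: 0.999
grasp_force: 0.0
```

>>> {"name": "apply_moves", "arguments": {"deltas": [{"claw": -1, "delta_pos": [0, 0, 0], "yaw": 0.17}, {"claw": -1, "delta_pos": [0, 0, 0], "yaw": 0.17}, {"claw": -1, "delta_pos": [0, 0, 0], "yaw": 0.17}, {"claw": -1, "delta_pos": [0, 0, 0], "yaw": 0.17}, {"claw": -1, "delta_pos": [0, 0, 0], "yaw": 0.17}, {"claw": -1, "delta_pos": [0, 0, 0], "yaw": 0.17}, {"claw": -1, "delta_pos": [0, 0, 0], "yaw": 0.17}, {"claw": -1, "delta_pos": [0, 0, 0], "yaw": 0.17}]}}

```text
clock: 3.1
eef_pos: [521.6, 117.3, 364.4]
tcp_rot: [-3.141, 0.001, 0.738]
contact_force: [-0.6, 0.1, -0.6]
opening: 0.998
grasp_force: 0.0
```

>>> {"name": "apply_moves", "arguments": {"deltas": [{"claw": -1, "delta_pos": [0, 0, 0], "yaw": 0.17}, {"claw": -1, "delta_pos": [0, 0, 0], "yaw": 0.17}, {"claw": -1, "delta_pos": [0, 0, 0], "yaw": 0.17}, {"claw": -1, "delta_pos": [0, 0, 0], "yaw": 0.17}, {"claw": -1, "delta_pos": [0, 0, 0], "yaw": 0}]}}

```text
clock: 3.72
eef_pos: [521.6, 117.3, 364.4]
tcp_rot: [3.141, 0.001, 0.065]
contact_force: [0.2, 0.7, -0.5]
opening: 1.0
grasp_force: 0.0
```

>>> {"name": "apply_moves", "arguments": {"deltas": [{"claw": -1, "delta_pos": [0, 0, 2.4], "yaw": 0.02}, {"claw": -1, "delta_pos": [0, 0, 2.4], "yaw": 0}, {"claw": -1, "delta_pos": [0, 0, 2.4], "yaw": 0}, {"claw": -1, "delta_pos": [0, 0, 1.6], "yaw": 0}, {"claw": -1, "delta_pos": [0, 0, 0.7], "yaw": 0}, {"claw": -0.2, "delta_pos": [0, 0, 0], "yaw": 0}, {"claw": 0.2, "delta_pos": [0, 0, 0], "yaw": 0}, {"claw": 0.4, "delta_pos": [0, 0, 0], "yaw": 0}], "grip_force": 20}}

```text
clock: 4.72
eef_pos: [522.0, 117.4, 270.4]
tcp_rot: [-3.141, -0.001, 0.044]
contact_force: [0.2, -0.8, 0.3]
opening: 0.38
grasp_force: 0.0
```

>>> {"name": "apply_moves", "arguments": {"deltas": [{"claw": 0.5, "delta_pos": [0, 0, 0], "yaw": 0}, {"claw": 0.55, "delta_pos": [0, 0, 0], "yaw": 0}]}}

```text
clock: 4.97
eef_pos: [521.7, 117.3, 269.9]
tcp_rot: [-3.142, -0.0, 0.044]
contact_force: [0.3, 0.2, 0.6]
opening: 0.221
grasp_force: 0.0
```

```bash
python3 - <<'E'
from h import *
f=r.grab_frame('scene');cv2.imwrite('pics/c.png',cv2.resize(f['img'][125:225,190:300],None,fx=6,fy=6,interpolation=cv2.INTER_CUBIC))
E
```

```text
(no output)
```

View pics/c.png

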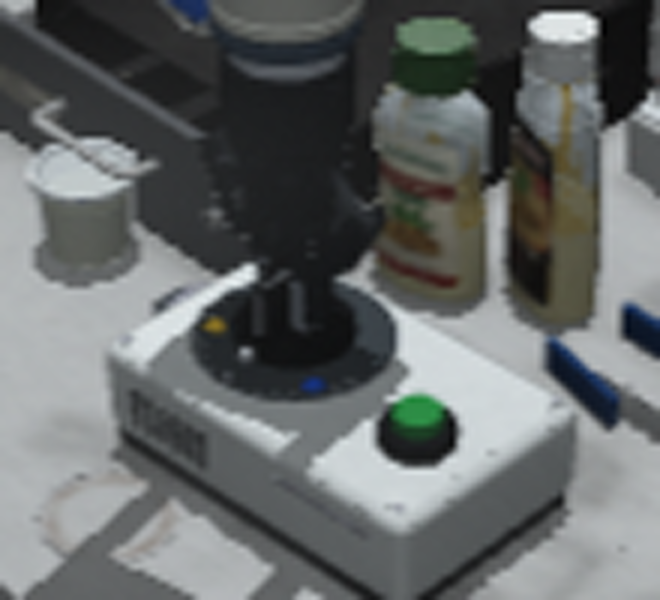

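The fingers straddle the bar at crop (285,305), the pointer (247,352) is free and the button is clear. I'll close gently.

>>> {"name": "apply_moves", "arguments": {"deltas": [{"claw": 0.62, "delta_pos": [0, 0, 0], "yaw": 0}, {"claw": 0.66, "delta_pos": [0, 0, 0], "yaw": 0}]}}

```text
clock: 5.28
eef_pos: [521.7, 117.2, 269.7]
tcp_rot: [3.141, -0.0, 0.044]
contact_force: [0.5, -0.6, 1.2]
opening: 0.173
grasp_force: 0.4
```

>>> {"name": "apply_moves", "arguments": {"deltas": [{"claw": 0.75, "delta_pos": [0, 0, 0], "yaw": 0}, {"claw": 1, "delta_pos": [0, 0, 0], "yaw": 0}, {"claw": 1, "delta_pos": [0, 0, 0], "yaw": 0}]}}

```text
clock: 5.65
eef_pos: [521.7, 117.2, 269.7]
tcp_rot: [3.141, 0.0, 0.044]
contact_force: [0.3, -2.7, 1.0]
opening: 0.161
grasp_force: 23.2
```

```bash
python3 - <<'E'
from h import *
s=r.sense();print({k:np.round(s[k],2) for k in('eef_pos','tcp_rot','contact_force','wrist_torque','grasp_force','opening')})
E
```

```text
{'eef_pos': array([521.74, 117.18, 269.71]), 'tcp_rot': array([3.14, 0.  , 0.04]), 'contact_force': array([ 0.34, -2.68,  0.98]), 'wrist_torque': array([-0.41,  0.05, -0.01]), 'grasp_force': np.float64(23.23), 'opening': np.float64(0.16)}
```

>>> {"name": "apply_moves", "arguments": {"deltas": [{"claw": 1, "delta_pos": [0, 0, 0], "yaw": 0}, {"claw": 1, "delta_pos": [0, 0, -0.2], "yaw": 0}, {"claw": 1, "delta_pos": [0, 0, -0.2], "yaw": 0}, {"claw": 1, "delta_pos": [0, 0, 0], "yaw": 0}], "grip_force": 45}}

```text
clock: 6.15
eef_pos: [521.7, 117.2, 273.5]
tcp_rot: [3.141, 0.0, 0.044]
contact_force: [2.5, -4.4, -7.5]
opening: 0.154
grasp_force: 47.6
```

>>> {"name": "apply_moves", "arguments": {"deltas": [{"claw": 1, "delta_pos": [0, 0, -0.2], "yaw": 0}, {"claw": 1, "delta_pos": [0, 0, -0.2], "yaw": 0}, {"claw": 1, "delta_pos": [0, 0, -0.15], "yaw": 0}, {"claw": 1, "delta_pos": [0, 0, 0], "yaw": 0}]}}

```text
clock: 6.65
eef_pos: [521.6, 117.2, 279.2]
tcp_rot: [3.141, 0.0, 0.044]
contact_force: [2.7, -4.9, -7.4]
opening: 0.157
grasp_force: 47.4
```

```bash
python3 - <<'E'
from h import *
s=r.sense();print({k:np.round(s[k],2) for k in('eef_pos','tcp_rot','contact_force','wrist_torque','grasp_force','opening')})
E
```

```text
{'eef_pos': array([521.65, 117.22, 279.24]), 'tcp_rot': array([3.14, 0.  , 0.04]), 'contact_force': array([ 2.69, -4.85, -7.41]), 'wrist_torque': array([-0.84, -0.54, -0.06]), 'grasp_force': np.float64(47.37), 'opening': np.float64(0.16)}
```

```bash
python3 - <<'E'
from h import *
import pickle
g=pickle.load(open('scene.pkl','rb'));f=r.grab_frame('scene')
cv2.imwrite('pics/d.png',np.hstack([cv2.resize(x['img'][165:200,215:265],None,fx=8,fy=8,interpolation=cv2.INTER_CUBIC) for x in(g,f)]))
for x in(g,f):
  P=np.array([pt(x,u,v) for v in range(165,200) for u in range(215,265)])
  q=P-[521.7,117.2,0];d=np.hypot(q[:,0],q[:,1]);ang=np.degrees(np.arctan2(q[:,1],q[:,0]))
  s=(d>20)&(d<33)&(ang<-70)&(ang>-170);print(np.sort(P[s,2]).round(1)[::3],len(P[s]))
E
```

```text
[ 80.3  82.8  86.1  87.9  88.8  89.   89.3  89.7  89.8  90.   90.2  90.3
  90.6  91.   91.4  92.8  97.3 106.  111.5 116.9] 60
[ 77.5  79.6  79.9  80.1  80.3  80.4  80.5  81.1  81.9  82.6  83.3  84.1
  90.3  96.6  97.6  97.9  98.3  99.2  99.3  99.4  99.6  99.7 100.  100.3
 100.7 101.  102.3 105.4 114.2 118.5 126.4 130.5 139.1 144.8 152.3 155.5
 159.8] 111
```

View pics/d.png

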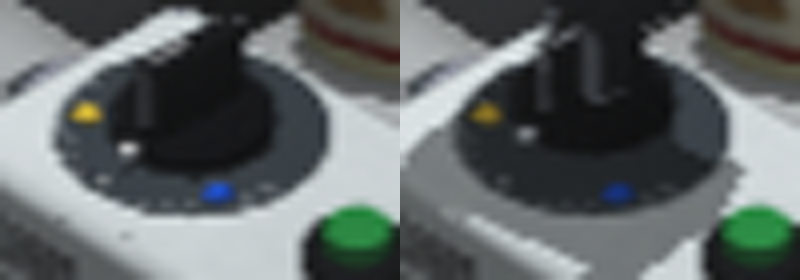

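The skirt rose from z≈90 to ≈99.5, so the knob is about 9.5 mm out, clear of the notch, and not slipping. Now I'll turn counter-clockwise, which is negative tool yaw.

>>> {"name": "apply_moves", "arguments": {"deltas": [{"claw": 1, "delta_pos": [0, 0, 0], "yaw": -0.08}, {"claw": 1, "delta_pos": [0, 0, 0], "yaw": -0.08}]}}

```text
clock: 6.95
eef_pos: [521.7, 117.1, 279.1]
tcp_rot: [3.141, 0.0, 0.207]
contact_force: [2.5, -4.3, -8.4]
opening: 0.157
grasp_force: 47.4
```

>>> {"name": "apply_moves", "arguments": {"deltas": [{"claw": 1, "delta_pos": [0, 0, 0], "yaw": -0.1}, {"claw": 1, "delta_pos": [0, 0, 0], "yaw": -0.1}, {"claw": 1, "delta_pos": [0, 0, 0], "yaw": 0}]}}

```text
clock: 7.32
eef_pos: [521.7, 116.9, 279.1]
tcp_rot: [3.141, 0.0, 0.406]
contact_force: [3.3, -6.8, -8.0]
opening: 0.158
grasp_force: 47.4
```

```bash
cat > st.py <<'E'
from h import *
s=r.sense();print({k:np.round(s[k],2).tolist() for k in('clock','eef_pos','tcp_rot','contact_force','wrist_torque','grasp_force','opening')})
f=r.grab_frame('scene')
P=np.array([pt(f,u,v) for v in range(165,200) for u in range(215,265)])
q=P-[521.7,117.2,0];d=np.hypot(q[:,0],q[:,1]);a=np.degrees(np.arctan2(q[:,1],q[:,0]))
z=P[(d>22)&(d<32)&(a<-30)&(a>-170)&(P[:,2]>86)&(P[:,2]<104),2]
print('skirt z',np.median(z).round(1),len(z),np.histogram(z,bins=np.arange(86,105,2))[0])
E
python3 st.py
```

```text
{'clock': 7.32, 'eef_pos': [521.71, 116.92, 279.1], 'tcp_rot': [3.14, 0.0, 0.41], 'contact_force': [3.28, -6.8, -8.05], 'wrist_torque': [-1.19, -0.63, 0.04], 'grasp_force': 47.41, 'opening': 0.16}
skirt z 99.2 47 [ 0  0  1  0  0  7 28  8  3]
```

>>> {"name": "apply_moves", "arguments": {"deltas": [{"claw": 1, "delta_pos": [0, 0.05, 0], "yaw": -0.11}, {"claw": 1, "delta_pos": [0, 0, 0], "yaw": -0.11}, {"claw": 1, "delta_pos": [0, 0, 0], "yaw": -0.11}, {"claw": 1, "delta_pos": [0, 0, 0], "yaw": -0.085}, {"claw": 1, "delta_pos": [0, 0, 0], "yaw": 0}]}}

```text
clock: 8.0
eef_pos: [522.0, 116.4, 279.2]
tcp_rot: [3.141, 0.0, 0.82]
contact_force: [4.2, -7.8, -8.6]
opening: 0.157
grasp_force: 47.4
```

>>> {"name": "apply_moves", "arguments": {"deltas": [{"claw": 1, "delta_pos": [0, 0, 0.2], "yaw": 0}, {"claw": 0.55, "delta_pos": [0, 0, 0], "yaw": 0}, {"claw": 0.55, "delta_pos": [0, 0, 0], "yaw": 0}, {"claw": 0.55, "delta_pos": [0, 0, 0], "yaw": 0}]}}

```text
clock: 8.5
eef_pos: [522.0, 117.1, 277.6]
tcp_rot: [3.142, -0.001, 0.819]
contact_force: [0.1, -0.5, -0.3]
opening: 0.221
grasp_force: 0.0
```

```bash
python3 st.py
```

```text
{'clock': 8.5, 'eef_pos': [522.0, 117.15, 277.59], 'tcp_rot': [3.14, -0.0, 0.82], 'contact_force': [0.08, -0.55, -0.26], 'wrist_torque': [0.08, -0.0, -0.03], 'grasp_force': 0.0, 'opening': 0.22}
skirt z 96.2 50 [ 2  1  0  1 15 19  8  4  0]
```

>>> {"name": "apply_moves", "arguments": {"deltas": [{"claw": 0.55, "delta_pos": [-0.04, 0.09, 0], "yaw": 0}, {"claw": 1, "delta_pos": [0, 0, 0], "yaw": 0}, {"claw": 1, "delta_pos": [0, 0, 0], "yaw": 0}, {"claw": 1, "delta_pos": [0, 0, -0.2], "yaw": 0}, {"claw": 1, "delta_pos": [0, 0, 0], "yaw": -0.07}, {"claw": 1, "delta_pos": [0, 0, 0.1], "yaw": 0}, {"claw": 0.55, "delta_pos": [0, 0, 0.1], "yaw": 0}, {"claw": 0.55, "delta_pos": [0, 0, 0], "yaw": 0}]}}

```text
clock: 9.55
eef_pos: [522.4, 115.9, 277.4]
tcp_rot: [3.141, -0.0, 0.888]
contact_force: [-0.4, -1.0, 0.1]
opening: 0.227
grasp_force: 0.0
```

```bash
python3 st.py
```

```text
{'clock': 9.55, 'eef_pos': [522.36, 115.9, 277.38], 'tcp_rot': [3.14, -0.0, 0.89], 'contact_force': [-0.41, -1.03, 0.1], 'wrist_torque': [-0.03, -0.03, 0.0], 'grasp_force': 0.0, 'opening': 0.23}
skirt z 96.5 46 [ 1  0  0  1 14 22  4  2  2]
```

Still riding on the ring's face. Next step.

>>> {"name": "apply_moves", "arguments": {"deltas": [{"claw": 1, "delta_pos": [0, 0, 0], "yaw": 0}, {"claw": 1, "delta_pos": [0, 0, 0], "yaw": 0}, {"claw": 1, "delta_pos": [0, 0, -0.2], "yaw": 0}, {"claw": 1, "delta_pos": [0, 0, 0], "yaw": -0.07}, {"claw": 1, "delta_pos": [0, 0, 0.1], "yaw": 0}, {"claw": 0.55, "delta_pos": [0, 0, 0.1], "yaw": 0}, {"claw": 0.55, "delta_pos": [0, 0, 0], "yaw": 0}, {"claw": 0.55, "delta_pos": [0, 0, 0], "yaw": 0}]}}

```text
clock: 10.6
eef_pos: [522.4, 116.0, 277.4]
tcp_rot: [3.141, -0.0, 0.958]
contact_force: [0.8, -0.5, 0.2]
opening: 0.224
grasp_force: 0.0
```

```bash
python3 st.py
```

```text
{'clock': 10.6, 'eef_pos': [522.36, 115.96, 277.42], 'tcp_rot': [3.14, -0.0, 0.96], 'contact_force': [0.76, -0.53, 0.17], 'wrist_torque': [0.02, -0.0, 0.01], 'grasp_force': 0.0, 'opening': 0.22}
skirt z 97.4 47 [ 0  2  0  0  9 22  9  3  2]
```

>>> {"name": "apply_moves", "arguments": {"deltas": [{"claw": 1, "delta_pos": [0, 0, 0], "yaw": 0}, {"claw": 1, "delta_pos": [0, 0, 0], "yaw": 0}, {"claw": 1, "delta_pos": [0, 0, -0.2], "yaw": 0}, {"claw": 1, "delta_pos": [0, 0, 0], "yaw": -0.09}, {"claw": 1, "delta_pos": [0, 0, 0], "yaw": -0.08}, {"claw": 1, "delta_pos": [0, 0, 0.1], "yaw": 0}, {"claw": 0.55, "delta_pos": [0, 0, 0.1], "yaw": 0}, {"claw": 0.55, "delta_pos": [0, 0, 0], "yaw": 0}]}}

```text
clock: 11.65
eef_pos: [522.2, 116.0, 277.3]
tcp_rot: [-3.141, 0.0, 1.128]
contact_force: [-0.1, 0.2, -0.2]
opening: 0.227
grasp_force: 0.0
```

>>> {"name": "apply_moves", "arguments": {"deltas": [{"claw": 0.55, "delta_pos": [0, 0, 0], "yaw": 0}]}}

```text
clock: 11.78
eef_pos: [522.3, 116.0, 277.4]
tcp_rot: [3.142, -0.0, 1.128]
contact_force: [-0.2, -1.1, -0.5]
opening: 0.223
grasp_force: 0.0
```

```bash
python3 st.py
```

```text
{'clock': 11.78, 'eef_pos': [522.28, 116.0, 277.39], 'tcp_rot': [3.14, -0.0, 1.13], 'contact_force': [-0.22, -1.12, -0.49], 'wrist_torque': [-0.01, 0.01, 0.02], 'grasp_force': 0.0, 'opening': 0.22}
skirt z 96.4 46 [ 0  1  0  0 13 26  2  3  1]
```

>>> {"name": "apply_moves", "arguments": {"deltas": [{"claw": 1, "delta_pos": [0, 0, 0], "yaw": 0}, {"claw": 1, "delta_pos": [0, 0, 0], "yaw": 0}, {"claw": 1, "delta_pos": [0, 0, -0.2], "yaw": 0}, {"claw": 1, "delta_pos": [0, 0, 0], "yaw": -0.06}, {"claw": 1, "delta_pos": [0, 0, 0.1], "yaw": 0}, {"claw": 0.55, "delta_pos": [0, 0, 0.1], "yaw": 0}, {"claw": 0.55, "delta_pos": [0, 0, 0], "yaw": 0}, {"claw": 0.55, "delta_pos": [0, 0, 0], "yaw": 0}]}}

```text
clock: 12.82
eef_pos: [522.2, 116.0, 277.4]
tcp_rot: [-3.141, -0.0, 1.188]
contact_force: [-1.5, 0.2, -0.8]
opening: 0.225
grasp_force: 0.0
```

```bash
python3 st.py
```

```text
{'clock': 12.82, 'eef_pos': [522.24, 116.02, 277.35], 'tcp_rot': [-3.14, -0.0, 1.19], 'contact_force': [-1.47, 0.16, -0.77], 'wrist_torque': [0.07, 0.03, 0.03], 'grasp_force': 0.0, 'opening': 0.23}
skirt z 90.4 51 [ 0 21 18  4  3  2  1  2  0]
```

The skirt is back at z≈90, so the knob dropped home. Next: open, rise and go to the button.

>>> {"name": "apply_moves", "arguments": {"deltas": [{"claw": 0.2, "delta_pos": [0, 0, 0], "yaw": 0}, {"claw": 0.0, "delta_pos": [0, 0, 0], "yaw": 0}, {"claw": 0.0, "delta_pos": [0, 0, -1], "yaw": 0}, {"claw": 0.0, "delta_pos": [0, 0, -2], "yaw": 0}, {"claw": 0.0, "delta_pos": [0, 0, -2.5], "yaw": 0}, {"claw": 0.0, "delta_pos": [0, 0, -2.5], "yaw": 0}, {"claw": 1, "delta_pos": [-2.81, 0.785, 0], "yaw": 0}, {"claw": 1, "delta_pos": [-2.81, 0.785, 0], "yaw": 0}]}}

```text
clock: 13.88
eef_pos: [515.9, 57.5, 358.4]
tcp_rot: [3.14, -0.001, 1.19]
contact_force: [0.1, -0.4, -0.5]
opening: 0.08
grasp_force: 0.0
```

>>> {"name": "apply_moves", "arguments": {"deltas": [{"claw": 1, "delta_pos": [-2.81, 0.785, 0], "yaw": 0}, {"claw": 1, "delta_pos": [-2.81, 0.785, 0], "yaw": 0}, {"claw": 1, "delta_pos": [0, 0, 2], "yaw": 0}, {"claw": 1, "delta_pos": [0, 0, 2], "yaw": 0}, {"claw": 1, "delta_pos": [0, 0, 2], "yaw": 0}, {"claw": 1, "delta_pos": [0, 0, 0.5], "yaw": 0}, {"claw": 1, "delta_pos": [0, 0, 0], "yaw": 0}]}}

```text
clock: 14.75
eef_pos: [509.7, -0.0, 292.6]
tcp_rot: [3.142, -0.0, 1.189]
contact_force: [-0.1, -0.8, -0.2]
opening: -0.001
grasp_force: 0.0
```

```bash
python3 st.py; python3 - <<'E'
from h import *
f=r.grab_frame('scene');cv2.imwrite('pics/e.png',cv2.resize(f['img'][125:225,190:300],None,fx=6,fy=6,interpolation=cv2.INTER_CUBIC))
E
```

```text
{'clock': 14.75, 'eef_pos': [509.7, -0.03, 292.63], 'tcp_rot': [3.14, -0.0, 1.19], 'contact_force': [-0.07, -0.84, -0.16], 'wrist_torque': [-0.0, -0.04, 0.01], 'grasp_force': 0.0, 'opening': -0.0}
skirt z 90.8 52 [ 1 15 21  7  2  0  3  1  2]
```

View pics/e.png

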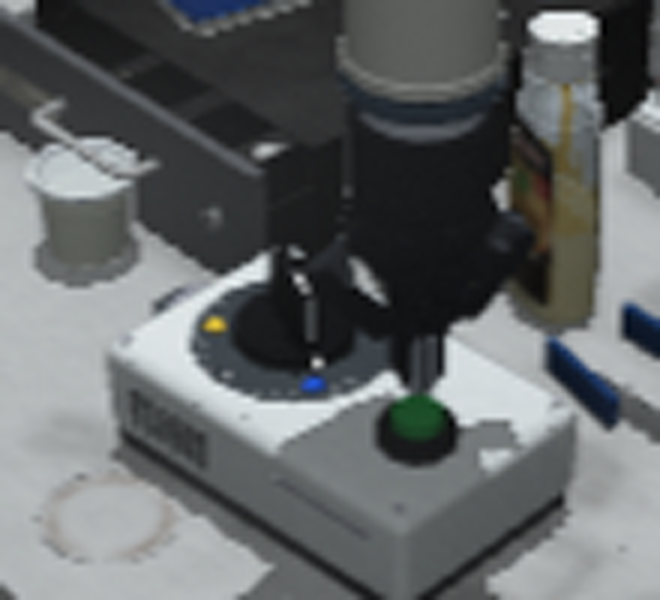

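The pointer (317,363) stands next to the blue stud (315,384), the knob is down, and the shut fingers are over the button. Pressing now, in small steps.

>>> {"name": "apply_moves", "arguments": {"deltas": [{"claw": 1, "delta_pos": [0, 0, 0.8], "yaw": 0}, {"claw": 1, "delta_pos": [0, 0, 0.8], "yaw": 0}, {"claw": 1, "delta_pos": [0, 0, 0.2], "yaw": 0}, {"claw": 1, "delta_pos": [0, 0, 0.2], "yaw": 0}, {"claw": 1, "delta_pos": [0, 0, 0], "yaw": 0}]}}

```text
clock: 15.48
eef_pos: [509.5, -0.1, 272.2]
tcp_rot: [-3.141, 0.0, 1.189]
contact_force: [-1.3, 0.3, 4.2]
opening: 0.002
grasp_force: 1.6
```

>>> {"name": "apply_moves", "arguments": {"deltas": [{"claw": 1, "delta_pos": [0, 0, 0.15], "yaw": 0}, {"claw": 1, "delta_pos": [0, 0, 0.1], "yaw": 0}, {"claw": 1, "delta_pos": [0, 0, 0], "yaw": 0}]}}

```text
clock: 15.85
eef_pos: [509.4, -0.1, 269.7]
tcp_rot: [-3.141, 0.0, 1.189]
contact_force: [-3.5, -0.1, 4.6]
opening: -0.002
grasp_force: 2.3
```

Continuing until the force shows the end stop.

>>> {"name": "apply_moves", "arguments": {"deltas": [{"claw": 1, "delta_pos": [0, 0, 0.08], "yaw": 0}, {"claw": 1, "delta_pos": [0, 0, 0], "yaw": 0}]}}

```text
clock: 16.1
eef_pos: [509.5, -0.1, 269.4]
tcp_rot: [-3.141, 0.0, 1.189]
contact_force: [-4.2, 0.6, 12.0]
opening: 0.0
grasp_force: 5.6
```

>>> {"name": "apply_moves", "arguments": {"deltas": [{"claw": 1, "delta_pos": [0, 0, 0.06], "yaw": 0}, {"claw": 1, "delta_pos": [0, 0, 0], "yaw": 0}]}}

```text
clock: 16.35
eef_pos: [509.5, -0.1, 269.2]
tcp_rot: [-3.142, 0.0, 1.189]
contact_force: [-7.5, 0.3, 17.9]
opening: -0.001
grasp_force: 8.9
```

The force rose from 5 to 18 N with almost no travel, so the button is on its stop. I'll retreat straight up.

>>> {"name": "apply_moves", "arguments": {"deltas": [{"claw": 1, "delta_pos": [0, 0, -0.5], "yaw": 0}, {"claw": 1, "delta_pos": [0, 0, -1], "yaw": 0}, {"claw": 1, "delta_pos": [0, 0, -3], "yaw": 0}, {"claw": 1, "delta_pos": [0, 0, -4], "yaw": 0}, {"claw": 1, "delta_pos": [0, 0, -3], "yaw": 0}, {"claw": 1, "delta_pos": [0, 0, 0], "yaw": 0}, {"claw": 1, "delta_pos": [0, 0, 0], "yaw": 0}]}}

```text
clock: 17.23
eef_pos: [509.3, -0.1, 382.8]
tcp_rot: [-3.141, 0.0, 1.189]
contact_force: [-0.6, 0.4, -0.4]
opening: -0.004
grasp_force: 0.0
```

```bash
python3 st.py; python3 - <<'E'
from h import *
import pickle
f=r.grab_frame('scene');g=pickle.load(open('scene.pkl','rb'))
cv2.imwrite('pics/g.png',np.hstack([cv2.resize(x['img'][160:225,200:290],None,fx=4.4,fy=4.4,interpolation=cv2.INTER_CUBIC) for x in(g,f)]))
for x in(g,f):
  P=np.array([pt(x,u,v) for v in range(182,202) for u in range(245,275)]);d=np.hypot(P[:,0]-509.5,P[:,1]);z=P[d<9,2];print('btn z',np.median(z).round(1),len(z))
E
```

```text
{'clock': 17.23, 'eef_pos': [509.29, -0.06, 382.79], 'tcp_rot': [-3.14, 0.0, 1.19], 'contact_force': [-0.61, 0.39, -0.41], 'wrist_torque': [0.06, 0.05, 0.01], 'grasp_force': 0.0, 'opening': -0.0}
skirt z 90.5 52 [ 1 15 19  7  2  3  2  1  2]
btn z 100.2 16
btn z 100.2 18
```

View pics/g.png

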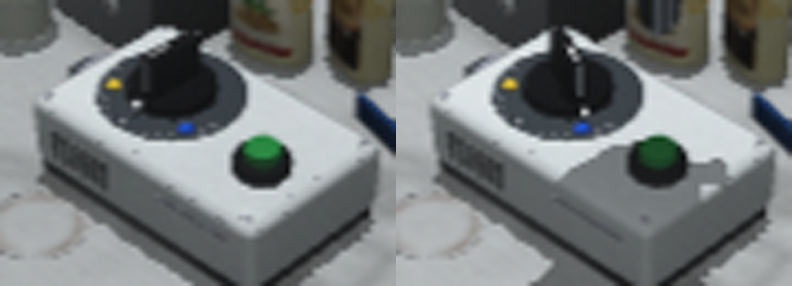

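The knob is home with its pointer (585,112) just past the blue stud (582,127). The button is back up at the same z as before, 100.2. Nothing else has moved and the gripper is clear, so I'm handing in.

```bash
python3 -c "
from rig import r
print(r.sign_off())"
```

```text
the job is handed in; nothing more can be done
None
```

The drive unit is in the blue-stud gear: the knob dropped home by itself just past the stud. The green start button was then pressed to its stop and came back up, and the job was handed in at about 17 s on the robot's clock.

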